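# Finish the parts kit and stack the turned tote on it

### The job

Put the small roll of copper tape into the blue tote with the two potentiometers, then stack the yellow tote, with its jar, on top of the blue one. These are stack-nest totes: turn the yellow one half a turn, label ends opposite ways, so that it stands level on the blue tote's inner ledges instead of sinking down onto the parts. Set it down without dropping it and spill nothing.

Things in the scene. Friction and masses are not known exactly. Their poses are not given: they have to be found in the camera images.
- tote_blue: Blue stack-nest tote on the bench, open-topped, holding two potentiometers. 172 x 68 mm over the rim, 60 mm high, wall 2, floor 2.5 mm; tapers to 154 x 50 mm at the foot. Origin: centre of its underside; z up, x along its length towards the end with the label holder, y across. Clear floor between its ribs: x -26 to +48 mm, 46 mm wide; the potentiometers lie there and the tape may lie on them.
- tote_blue_seat (a point): Centre of the blue tote on its axis at the height of its four stacking ledges, 52 mm above its underside, 8 mm below its rim; axes as the tote. The ledges are the flat tops of ribs that stand 8 mm proud inside the long walls, at x = -36 and +58 mm. A like tote turned half a turn rests its underside here; the same way round it slips over the ribs and sinks 20 mm lower.
- tote_blue_label (a point): Centre of the white card in the black holder at the +x end of the blue tote, 92 mm from its middle, 50 mm above its underside; the holder sticks out 12 mm past the rim.
- tote_yellow: Yellow tote, the same moulding as the blue one, about 0.13 kg, with a 60 g jar in it. Origin: centre of its underside; z up, x towards its label end, y across. Its 154 x 50 mm foot enters the blue tote's 160 x 56 mm mouth with about 2.8 mm to spare on each side.
- tote_yellow_mid (a point): Centre of the yellow tote, on its axis, half-way up (30 mm above its underside, 30 mm below the rim's top); axes as the tote. Grip it across the middle by the upright outer faces of the rim: 68 mm wide, 13 mm deep, 47 to 60 mm above its underside; below, the sides slope inwards. The rim can also be pinched at an end (6 mm thick). Stacked, this point is 82 mm above the blue underside.
- tote_yellow_label (a point): Centre of the white card in the black holder at the +x end of the yellow tote, 92 mm from its middle, 50 mm above its underside.
- copper_mid (a point): Centre of the small roll of copper tape, 34 mm in diameter, 12 mm high, 30 g, lying flat on the bench (centre 6 mm above it); grip it across its diameter, any yaw.
- copper: The same roll of copper tape; origin at the centre of its underside.
- pot_a: Potentiometer lying in the blue tote, 32 x 33 x 16 mm; origin at the centre of its underside.
- pot_b: The other potentiometer in the blue tote, same size and origin.
- jar: Small white jar with a red screw lid, 42 mm in diameter, 32 mm high, standing in the yellow tote, lid 25 mm below the tote's rim; origin at the centre of its underside. It stays in the tote.

How it is judged:
By the outcome, as a careful person would: the job done as asked, in the order asked, and still so for the second after the job is handed in, with the robot touching nothing.
It also fails if it takes over 48 s, if anything falls off the work surface, if the arm or the gripper's body presses on something with over 40 N, if the wrist force passes 120 N, or if a joint passes its speed limit or range.

### The arm

A 7-joint arm with a two-finger parallel gripper is mounted at the origin on a cart in front of the work surface, level with it; the furniture and walls round the work are solid. World frame = base frame: x ahead of the robot, y to its left, z up, the work surface at z = 0. Lengths are in m, angles in degrees, forces in N, time in s.
With the tool pointing down it reaches from about 0.425 to 0.875 m from the base axis. Payload 4.7 kg.
Tool frame: the origin (TCP) lies at the very end of the fingers, on their centre line; the grasp point (between the pads) lies 19 mm behind it; z points along the fingers, y is the line along which they close (so a half turn about z gives the same grasp; the last joint's range is limited). The gripper opens to 87 mm and grips with 3 to 60 N. Pads are 19 mm wide; open, the fingers measure 117 mm over their backs; the gripper's body (75 mm by 190 mm) begins 51 mm behind the grasp point.
Start: joints at [-72.588, 18.392, -4.016, 83.108, 1.295, 78.541, -3.26], TCP at [0.186, 0.623, 0.223] pointing down, gripper open.
Joint ranges: [-163.93, 163.93], [-17.29, 119.83], [-79.2, 71.16], [3.27, 140.29], [-89.18, 269.18], [5.43, 117.66], [-154.24, 154.24]. Speed limits (degrees/s): [147.25, 147.25, 180, 180, 180, 180, 180].

### API

Orientations are given as [roll, pitch, yaw] about the fixed x, y, z axes, in that order (R = Rz(yaw) Ry(pitch) Rx(roll)).
In Python, from cell import get_obs, read_camera, sign_off, silhouettes gives the robot as it stands.
- The arm moves only by the tool play_rows, never from a script. Its argument "steps" is a list that holds one entry, the list of rows, each a list of 7 numbers: the shift along the tool's x, y, z in m, then the turn, a rotation vector about the tool's x, y, z in rad, then the finger opening in m, from 0 to 0.087. A call has 1 to 12 rows; each row shifts and turns the commanded pose from where the row before left it, along the tool's axes as they then stand; what a row does not reach is not made up. A row lasts 1/10 s, in which the tool goes at most 50 mm and 8.59 degrees, less where a joint would pass 70% of its speed; a pose out of reach is approached as far as the arm can. A call is refused whole if a number of a shift passes 0.05 or a number of a turn 0.15, either way. A call with a gripper value outside its range is refused whole. The fingers move at their own pace and stop on an object; "force" is the grip in N (left out, the last holds). Time passes only in rows, so rows that do not move let the fingers close. It gives the time, the measured TCP pose, the force, the opening and the grip force at its end, in the units of the state.
- get_obs(): the state, without advancing time (a new reading comes with each control period).
- read_camera(name): name is "side" or "top"; returns a dict with "frame" (384x512x3 uint8, red, green, blue), "intrinsics" (3x3 intrinsics, pixels), "view" (4x4, takes a point from world to camera coordinates). Camera axes: x right, y up, looking along -z (the intrinsics and any distortion apply to the point x, -y, -z); pixel columns grow to the right and rows downward; lengths in m; the calibration is good to about 2 mm. A picture is of the moment at which its call begins. There is no depth.
- sign_off(): hands the job in; it is judged then, once.
Trained networks look in the newest picture that a camera, given by its name, has taken for a name from the list of things; names that differ only in an ending like _2 or _b are one class to them, and where a whole thing is asked for, a point or a joint stands for the part that bears it (a point fixed in the world has none). Each returns a list of dicts, best first, with "p" (0 to 1); they miss things now and then, are a little off and sometimes report something else, mostly with a low value. They report only what shows in the picture. A call takes as long as a camera call.
- silhouettes(camera, name): "pixels" (384x512 bool, what is visible of it) and "extent" ([left, top, right, bottom] in pixels, round what is visible of it).
The state is a dict: "time_s": time; "qpos": joint angles; "joint_velocities": joint speeds; "effort": joint torques, N m; "tool_pos": TCP position; "tool_rot": TCP orientation; "force": force on the tool from outside, world axes, zero at the start; "wrist_torque": the same for the moment, N m; "grip_width": finger opening in m; "grasp_force": force on a finger pad.
Only numpy, scipy, OpenCV 4.12 (cv2) and the standard library are available. Lean on these libraries where they do the work, as an engineer would, in place of code of your own. Each camera call takes 0.05 s, during which the arm holds its last target. There are 200 camera calls.

## Working session

There is one attempt and no reset: what is moved stays moved. The work goes in short steps, Python scripts to look and compute and a tool call to move; the robot and the scene stay as the last step left them, time stands still between calls to the robot, and variables do not carry over. Pictures are saved under pics/ and viewed, at most 10 in all, crops included, and the job is handed in when it is done.

Besides the shell and the picture viewer there is one more tool, called as name(argument=value, ...) on one line, values as JSON. play_rows: Moves the arm, as the interface text tells. Its arguments: {"type":"object","properties":{"steps":{"type":"array","items":{"type":"array","items":{"type":"array","items":{"type":"number"}}}},"force":{"type":"number"}},"required":["steps"]}

```bash
mkdir -p pics; ls
cat > h.py <<'E'
import numpy as np, cv2
from cell import get_obs, read_camera, sign_off, silhouettes
def cam(n):
    c=read_camera(n); return c['frame'],np.array(c['intrinsics']),np.array(c['view'])
def proj(P,K,V):
    P=np.atleast_2d(P); c=P@V[:3,:3].T+V[:3,3]; q=np.c_[c[:,0],-c[:,1],-c[:,2]]@K.T
    return q[:,:2]/q[:,2:]
def unproj(u,z,K,V):
    u=np.atleast_2d(u); d=np.c_[u,np.ones(len(u))]@np.linalg.inv(K).T; d=d*[1,-1,-1]
    R=V[:3,:3]; o=-R.T@V[:3,3]; d=d@R; return o+d*((z-o[2])/d[:,2])[:,None]
E
python3 - <<'E'
from h import *
o=get_obs(); print({k:np.round(v,3).tolist() for k,v in o.items()})
ims=[]
for n in ['top','side']:
    f,K,V=cam(n); ims.append(f); print(n,K.tolist(),np.round(-V[:3,:3].T@V[:3,3],3),np.round(V[:3,:3],2).tolist())
    for t in ['tote_blue','tote_blue_label','tote_yellow','tote_yellow_label','copper','pot_a','jar']:
        for s in silhouettes(n,t)[:3]:
            m=s['pixels']; ys,xs=np.nonzero(m); c=np.array([xs.mean(),ys.mean()])
            r=cv2.minAreaRect(np.c_[xs,ys].astype(np.float32))
            print(n,t,round(s['p'],2),np.round(c,1),s['extent'],m.sum(),np.round(unproj(c,0.03,K,V)[0],3),np.round(r[1],1),round(r[2],1))
    cv2.imwrite(f'pics/{n}0.png',f[:,:,::-1])
E
```

```text
pics
{'time_s': 0.0, 'qpos': [-72.587, 18.44, -4.013, 83.176, 1.297, 78.541, -3.261], 'joint_velocities': [-0.102, 0.016, -0.11, 0.018, -0.013, -0.068, 0.07], 'effort': [0.0, -49.13, -0.404, -31.253, -0.064, 0.044, 0.0], 'tool_pos': [0.186, 0.622, 0.221], 'tool_rot': [-179.889, 0.008, 163.394], 'force': [0.147, 0.129, 0.08], 'wrist_torque': [-0.022, 0.019, 0.027], 'grasp_force': 0.0, 'grip_width': 0.087}
top [[349.4115256516327, 0.0, 255.43395963398353], [0.0, 349.4115256516327, 186.9518122893607], [0.0, 0.0, 1.0]] [0.402 0.273 0.915] [[0.03, -1.0, 0.0], [0.99, 0.03, 0.11], [-0.11, 0.0, 0.99]]
top tote_blue 0.64 [196.7 207.3] [165.1, 182.4, 237.6, 236.2] 1848 [0.445 0.419 0.03 ] [27.6 74. ] 61.7
top tote_blue 0.47 [307.2 188.6] [270.0, 174.1, 346.8, 206.5] 1766 [0.5   0.139 0.03 ] [28.4 73.3] 87.7
top tote_blue_label 0.66 [196.7 207.2] [160.6, 180.1, 235.8, 234.4] 1962 [0.445 0.418 0.03 ] [28.6 74.9] 61.4
top tote_yellow 0.89 [306.4 188.4] [270.3, 174.9, 342.8, 206.3] 1723 [0.501 0.141 0.03 ] [28.  72.5] 86.6
top tote_yellow_label 0.58 [306.9 188.2] [270.0, 175.6, 345.5, 205.9] 1679 
[... 1070 characters left out ...]
 tote_yellow_label 0.65 [260.5 173.5] [243.8, 145.1, 281.1, 204.6] 1448 [0.498 0.141 0.03 ] [31.  60.3] 10.9
side copper 0.59 [191.5 221.6] [182.6, 215.4, 201.9, 232.4] 188 [0.604 0.345 0.03 ] [13. 15.] 90.0
side pot_a 0.7 [260.6 258.2] [232.9, 216.4, 291.6, 305.4] 2855 [0.438 0.408 0.03 ] [86.4 38.5] 69.7
side pot_a 0.57 [253.7 260.7] [246.2, 255.3, 258.7, 270.3] 121 [0.45  0.417 0.03 ] [12.8 13.5] 29.1
side pot_a 0.47 [266.1 277.3] [260.0, 269.9, 272.7, 283.6] 92 [0.418 0.45  0.03 ] [12.8 14.1] 4.4
side jar 0.52 [261.1 177.7] [251.2, 168.2, 266.9, 187.3] 231 [0.493 0.157 0.03 ] [16. 15.] 90.0
side jar 0.48 [260.6 258. ] [228.9, 216.7, 290.1, 304.2] 2922 [0.438 0.407 0.03 ] [87.5 39.2] 68.2
```

Run:
```python
import cv2,numpy as np
t=cv2.imread('pics/top0.png');s=cv2.imread('pics/side0.png')
a=cv2.resize(t[120:260,150:360],(800,533),interpolation=cv2.INTER_CUBIC)
b=cv2.resize(s[130:320,160:310],None,fx=3.15,fy=3.15,interpolation=cv2.INTER_CUBIC)
cv2.imwrite('pics/a.png',a);cv2.imwrite('pics/b.png',b)
```

```text
(no output)
```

View pics/a.png

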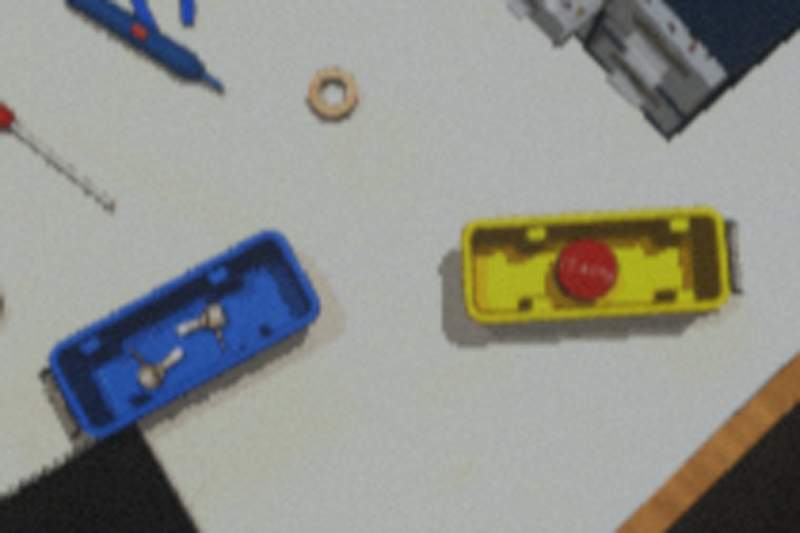

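View pics/b.png

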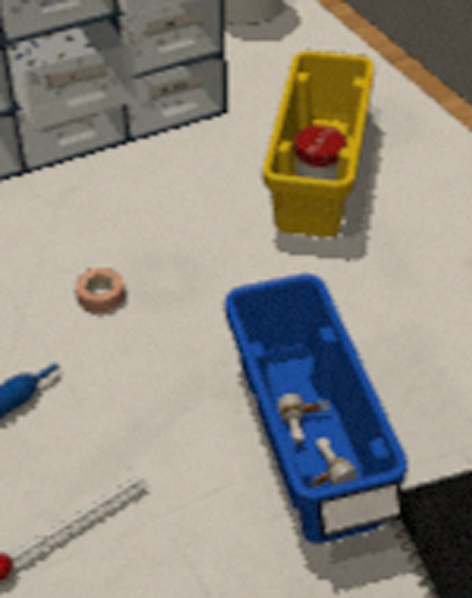

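```bash
cat >> h.py <<'E'
def hullmask(f,lo,hi,near,scale=4):
    hsv=cv2.cvtColor(cv2.resize(f,None,fx=scale,fy=scale,interpolation=cv2.INTER_CUBIC),cv2.COLOR_RGB2HSV)
    m=cv2.inRange(hsv,lo,hi); m=cv2.morphologyEx(m,cv2.MORPH_OPEN,np.ones((7,7)))
    n,l,s,c=cv2.connectedComponentsWithStats(m)
    x,y=int(near[0]*scale),int(near[1]*scale)
    ids=[i for i in range(1,n) if s[i,4]>1500 and np.hypot(c[i,0]-x,c[i,1]-y)<120]
    i=max(ids,key=lambda i:s[i,4]); ys,xs=np.nonzero(l==i)
    return cv2.convexHull(np.c_[xs,ys].astype(np.int32))
def rr(L,W,r):
    a=np.radians(np.arange(0,360,10)); sx=np.sign(np.cos(a+1e-6));sy=np.sign(np.sin(a+1e-6))
    return np.c_[sx*(L/2-r)+r*np.cos(a),sy*(W/2-r)+r*np.sin(a)]
def model(p,z0=0.):
    c,s=np.cos(p[2]),np.sin(p[2]); R=np.array([[c,s],[-s,c]])
    out=[]
    for q,z in ((rr(.172,.068,.01),.06),(rr(.172,.068,.01),.047),(rr(.154,.05,.008),0.)):
        out.append(np.c_[q@R+p[:2],np.full(len(q),z+z0)])
    return np.vstack(out)
def iou(p,hull,K,V,z0=0.,S=4):
    q=proj(model(p,z0),K,V); h=cv2.convexHull(((q+.5)*S-.5).astype(np.float32))
    a=cv2.intersectConvexConvex(h,hull.astype(np.float32))[0]
    return 1-a/(cv2.contourArea(h)+cv2.contourArea(hull)-a)
YEL=((20,140,50),(34,255,255)); BLU=((105,130,30),(125,255,255))
from scipy.optimize import minimize
def fit(views,p0,z0=0.):
    g=lambda p:sum(iou(p,*v,z0=z0) for v in views)
    r=minimize(g,p0,method='Nelder-Mead',options=dict(initial_simplex=np.array([p0]*4)+np.vstack([np.zeros(3),np.diag([.01,.01,.1])]),xatol=1e-5,fatol=1e-6))
    return r.x,r.fun
E
python3 - <<'E'
from h import *
C={n:cam(n) for n in ('top','side')}
near={'b':{'top':(196,207),'side':(261,258)},'y':{'top':(306,188),'side':(261,173)}}
P={}
for k,col,p0 in (('b',BLU,(.445,.415,2.06)),('y',YEL,(.5,.14,-1.52))):
    vs={n:(hullmask(C[n][0],*col,near[k][n]),C[n][1],C[n][2]) for n in C}
    for names in (['top'],['side'],['top','side']):
        p,f=fit([vs[n] for n in names],p0); print(k,names,np.round(p[:2],4),np.round(np.degrees(p[2]),2),round(f,4))
    P[k]=p
for n,px in (('top',(237.8,143.8)),('side',(191.7,221.5))):
    s=silhouettes(n,'copper')[0]; m=s['pixels'];e=s['extent']
    ys,xs=np.nonzero(m); print(n,unproj([xs.mean(),ys.mean()],.007,*C[n][1:]), unproj([(e[0]+e[2])/2-.5,(e[1]+e[3])/2-.5],.006,*C[n][1:]))
for px in ((205,203.5),(190,218)):
    w=unproj(px,.014,*C['top'][1:])[0]; c,s=np.cos(P['b'][2]),np.sin(P['b'][2]); d=w[:2]-P['b'][:2]; print('pot',w,c*d[0]+s*d[1],-s*d[0]+c*d[1])
E
```

```text
b ['top'] [0.4434 0.4104] 120.64 0.0336
b ['side'] [0.4451 0.4076] 119.62 0.0804
b ['top', 'side'] [0.4436 0.4104] 120.49 0.1248
y ['top'] [0.4959 0.1467] -84.94 0.0321
y ['side'] [0.4951 0.1452] -84.32 0.039
y ['top', 'side'] [0.495  0.1466] -84.63 0.0743Traceback (most recent call last):
  File "<stdin>", line 11, in <module>
IndexError: list index out of range
```

```bash
cat >> h.py <<'E'
def plan(pos,yaw,n,w,start=None):
    """rows of tool-frame increments from measured (or given) pose to pos,yaw(deg), tool kept vertical"""
    o=get_obs(); p=np.array(o['tool_pos']); y=o['tool_rot'][2]
    if start: p,y=np.array(start[:3]),start[3]
    dy=(yaw-y+180)%360-180; pos=np.array(pos); cur=p.copy(); cy=y; rows=[]
    for i in range(n):
        t=p+(pos-p)*(i+1)/n; d=t-cur; a=np.radians(cy); c,s=np.cos(a),np.sin(a)
        l=np.round([c*d[0]+s*d[1],s*d[0]-c*d[1],-d[2]],3)
        cur=cur+[c*l[0]+s*l[1],s*l[0]-c*l[1],-l[2]]
        r=-round(np.radians(y+dy*(i+1)/n-cy),3); cy-=np.degrees(r)
        rows.append([*map(float,l),0,0,float(r),w])
    print(str(rows).replace(' ','')); print('end',np.round(cur,4),round(cy,2))
E
python3 - <<'E'
from h import *
f,K,V=cam('top');print(unproj((237.4,144.1),.009,K,V))
f,K,V=cam('side');print(unproj((191.7,221.5),.007,K,V))
p=unproj((191.7,221.5),.007,K,V)[0]
plan([.607,.331,.13],-149.4,12,.055)
E
```

```text
[[0.6158486  0.32215224 0.009     ]]
[[0.61426517 0.32331294 0.007     ]]
[[-0.041,-0.013,0.008,0,0,-0.069,0.055],[-0.039,-0.016,0.007,0,0,-0.068,0.055],[-0.039,-0.019,0.008,0,0,-0.069,0.055],[-0.037,-0.021,0.008,0,0,-0.069,0.055],[-0.035,-0.024,0.008,0,0,-0.068,0.055],[-0.034,-0.026,0.007,0,0,-0.069,0.055],[-0.032,-0.029,0.008,0,0,-0.069,0.055],[-0.029,-0.03,0.008,0,0,-0.068,0.055],[-0.028,-0.033,0.007,0,0,-0.069,0.055],[-0.026,-0.034,0.008,0,0,-0.069,0.055],[-0.023,-0.036,0.008,0,0,-0.068,0.055],[-0.02,-0.037,0.008,0,0,-0.069,0.055]]
end [0.6068 0.3314 0.1296] 210.6
```

Copper is at about (0.615, 0.323), so I hover near it first and correct the last centimetre on the way down.

play_rows(steps=[[[-0.041,-0.013,0.008,0,0,-0.069,0.055],[-0.039,-0.016,0.007,0,0,-0.068,0.055],[-0.039,-0.019,0.008,0,0,-0.069,0.055],[-0.037,-0.021,0.008,0,0,-0.069,0.055],[-0.035,-0.024,0.008,0,0,-0.068,0.055],[-0.034,-0.026,0.007,0,0,-0.069,0.055],[-0.032,-0.029,0.008,0,0,-0.069,0.055],[-0.029,-0.03,0.008,0,0,-0.068,0.055],[-0.028,-0.033,0.007,0,0,-0.069,0.055],[-0.026,-0.034,0.008,0,0,-0.069,0.055],[-0.023,-0.036,0.008,0,0,-0.068,0.055],[-0.02,-0.037,0.008,0,0,-0.069,0.055]]], force=10)

```text
time_s: 2.25
tool_pos: [0.6082, 0.3304, 0.1294]
tool_rot: [180.0, 0.0, -149.2]
force: [0.6, 0.9, -0.7]
grip_width: 0.0547
grasp_force: 0.0
```

Run:
```python
from h import *
o=get_obs();print(o['tool_pos'],o['tool_rot'],o['time_s'])
# blue again, now unoccluded
C={n:cam(n) for n in ('top','side')}
near={'top':(196,207),'side':(261,258)}
for names in (['top'],['side'],['top','side']):
    try: p,f=fit([(hullmask(C[n][0],*BLU,near[n]),*C[n][1:]) for n in names],(.444,.41,2.1)); print(names,np.round(p[:2],4),np.round(np.degrees(p[2]),2),round(f,4))
    except Exception as e: print(e)
plan([.615,.323,.005],-149.4,4,.055)
f=C['side'][0]; cv2.imwrite('pics/s1.png',cv2.resize(f[100:330,130:330,::-1],None,fx=2.6,fy=2.6,interpolation=cv2.INTER_CUBIC))
```

```text
[0.6082489  0.33035922 0.12941996] [ 1.79996567e+02  2.98207908e-02 -1.49229977e+02] 2.25
['top'] [0.444  0.4111] 121.61 0.0283
['side'] [0.4449 0.4074] 119.83 0.0806
['top', 'side'] [0.4436 0.4105] 120.41 0.1196
[[-0.001,-0.0,0.031,0,0,-0.002,0.055],[-0.0,-0.001,0.03,0,0,-0.003,0.055],[-0.001,0.0,0.031,0,0,-0.002,0.055],[-0.0,-0.0,0.031,0,0,-0.002,0.055]]
end [0.6146 0.323  0.0048] -149.41
```

View pics/s1.png

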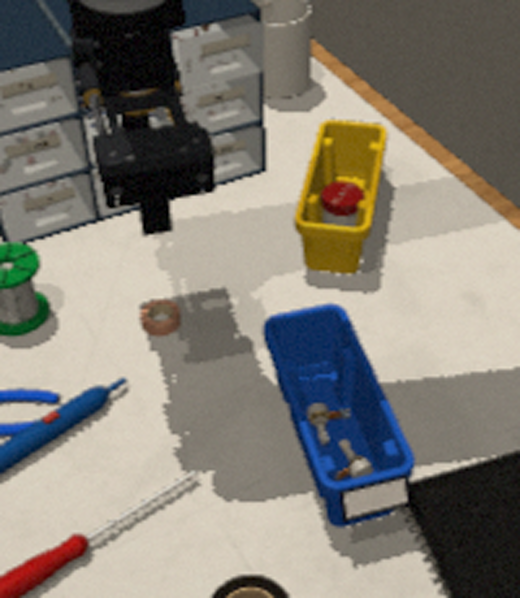

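play_rows(steps=[[[-0.001,-0.001,0.031,0,0,-0.002,0.055],[-0.001,-0.004,0.03,0,0,0,0.055],[0,-0.004,0.031,0,0,0,0.055],[0,0,0.033,0,0,0,0.055],[0,0,0,0,0,0,0.055],[0,0,0,0,0,0,0.02],[0,0,0,0,0,0,0.02],[0,0,0,0,0,0,0.02],[0,0,0,0,0,0,0.02]]], force=15)

```text
time_s: 3.25
tool_pos: [0.6132, 0.3249, 0.005]
tool_rot: [180.0, 0.0, -149.3]
force: [-0.1, -0.8, 0.1]
grip_width: 0.0329
grasp_force: 15.0
```

Run:
```python
from h import *
s=[.6132,.3249,.005,-149.3]
plan([.6132,.3249,.105],-149.3,3,.02,s)
plan([.438,.420,.115],-149.5,5,.02,[.6132,.3249,.105,-149.3])
```

```text
[[-0.0,0.0,-0.033,0,0,-0.0,0.02],[-0.0,0.0,-0.034,0,0,-0.0,0.02],[-0.0,0.0,-0.033,0,0,-0.0,0.02]]
end [0.6132 0.3249 0.105 ] -149.3
[[0.02,0.034,-0.002,0,0,0.001,0.02],[0.021,0.034,-0.002,0,0,0.0,0.02],[0.02,0.035,-0.002,0,0,0.001,0.02],[0.021,0.034,-0.002,0,0,0.001,0.02],[0.02,0.034,-0.002,0,0,0.0,0.02]]
end [0.4383 0.4201 0.115 ] -149.47
```

play_rows(steps=[[[0,0,-0.033,0,0,0,0.02],[0,0,-0.034,0,0,0,0.02],[0,0,-0.033,0,0,0,0.02],[0.02,0.034,-0.002,0,0,0.001,0.02],[0.021,0.034,-0.002,0,0,0,0.02],[0.02,0.035,-0.002,0,0,0.001,0.02],[0.021,0.034,-0.002,0,0,0.001,0.02],[0.02,0.034,-0.002,0,0,0,0.02],[0,0,0,0,0,0,0.02],[0,0,0,0,0,0,0.02]]])

```text
time_s: 4.25
tool_pos: [0.4372, 0.4208, 0.115]
tool_rot: [180.0, 0.0, -149.3]
force: [1.2, -0.6, -0.8]
grip_width: 0.0328
grasp_force: 15.0
```

Run:
```python
from h import *
o=get_obs();print(o['tool_pos'],o['tool_rot'],o['time_s'],o['grip_width'])
f,K,V=cam('side'); p=np.array([.4436,.4105,np.radians(120.5)])
M=model(p); q=proj(M,K,V); b=cv2.resize(f[150:320,180:340,::-1],None,fx=3.5,fy=3.5,interpolation=cv2.INTER_CUBIC)
for a in (q[:36],q[72:]): cv2.polylines(b,[(((a+.5)-[180,150])*3.5).astype(int)],True,(0,255,0),1)
h=hullmask(f,*BLU,(261,258)); cv2.polylines(b,[((h.reshape(-1,2)/4-[180,150])*3.5).astype(int)],True,(0,0,255),1)
f,K,V=cam('top'); q=proj(M,K,V); t=cv2.resize(f[160:260,140:260,::-1],None,fx=2,fy=2,interpolation=cv2.INTER_CUBIC)
for a in (q[:36],q[72:]): cv2.polylines(t,[(((a+.5)-[140,160])*2).astype(int)],True,(0,255,0),1)
b[:200,320:560]=t
cv2.imwrite('pics/s2.png',b)
plan([.438,.420,.026],-149.5,4,.02)
```

```text
[0.43720122 0.42076737 0.11504572] [ 1.79991972e+02  4.21662666e-02 -1.49283653e+02] 4.25 0.03281792348065285
[[0.0,0.0,0.022,0,0,-0.0,0.02],[0.0,0.001,0.022,0,0,-0.0,0.02],[0.001,0.0,0.023,0,0,-0.001,0.02],[-0.0,0.001,0.022,0,0,0.0,0.02]]
end [0.4376 0.4201 0.0258] -149.48
```

View pics/s2.png

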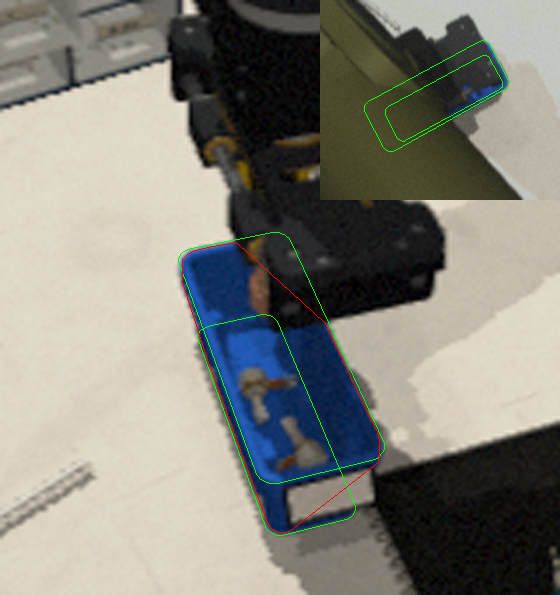

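play_rows(steps=[[[0,0.001,0.022,0,0,0,0.02],[0,0.001,0.022,0,0,0,0.02],[0.001,0,0.022,0,0,-0.001,0.02],[0,0,0.012,0,0,0,0.02],[0,0,0.01,0,0,0,0.02],[0,0,0,0,0,0,0.02]]])

```text
time_s: 4.95
tool_pos: [0.4365, 0.4199, 0.0253]
tool_rot: [-180.0, -0.1, -149.5]
force: [0.5, -0.3, -0.1]
grip_width: 0.0325
grasp_force: 15.0
```

play_rows(steps=[[[0,0,0,0,0,0,0.044],[0,0,0,0,0,0,0.044],[0,0,0,0,0,0,0.044],[0,0,-0.01,0,0,0,0.044],[0,0,-0.03,0,0,0,0.044],[0,0,-0.04,0,0,0,0.044],[0,0,-0.035,0,0,0,0.087]]])

```text
time_s: 5.65
tool_pos: [0.4365, 0.4213, 0.1444]
tool_rot: [180.0, 0.1, -149.4]
force: [0.5, 0.1, -0.6]
grip_width: 0.0468
grasp_force: 0.0
```

Run:
```python
from h import *
o=get_obs();print(o['tool_pos'],o['tool_rot'],o['time_s'],o['grip_width'])
plan([.495,.1466,.12],95.4,16,.087)
```

```text
[0.43653923 0.42133507 0.14441043] [ 1.79974943e+02  9.43016143e-02 -1.49384606e+02] 5.65 0.046789724156605914
[[0.006,-0.017,0.002,0,0,0.126,0.087],[0.003,-0.017,0.001,0,0,0.125,0.087],[0.001,-0.017,0.002,0,0,0.126,0.087],[-0.001,-0.018,0.001,0,0,0.126,0.087],[-0.003,-0.017,0.002,0,0,0.125,0.087],[-0.005,-0.017,0.001,0,0,0.126,0.087],[-0.007,-0.016,0.002,0,0,0.126,0.087],[-0.009,-0.015,0.001,0,0,0.125,0.087],[-0.012,-0.013,0.002,0,0,0.126,0.087],[-0.012,-0.013,0.001,0,0,0.126,0.087],[-0.014,-0.01,0.002,0,0,0.125,0.087],[-0.016,-0.009,0.001,0,0,0.126,0.087],[-0.016,-0.006,0.002,0,0,0.126,0.087],[-0.017,-0.005,0.001,0,0,0.126,0.087],[-0.017,-0.002,0.002,0,0,0.125,0.087],[-0.018,-0.001,0.001,0,0,0.126,0.087]]
end [0.4946 0.1463 0.1204] -264.61
```

play_rows(steps=[[[0.006,-0.017,0.002,0,0,0.126,0.087],[0.003,-0.017,0.001,0,0,0.125,0.087],[0.001,-0.017,0.002,0,0,0.126,0.087],[-0.001,-0.018,0.001,0,0,0.126,0.087],[-0.003,-0.017,0.002,0,0,0.125,0.087],[-0.005,-0.017,0.001,0,0,0.126,0.087],[-0.007,-0.016,0.002,0,0,0.126,0.087],[-0.009,-0.015,0.001,0,0,0.125,0.087]]])

```text
time_s: 6.45
tool_pos: [0.4653, 0.2833, 0.1307]
tool_rot: [179.9, 0.0, 152.7]
force: [-0.4, 0.1, -1.1]
grip_width: 0.0866
grasp_force: 0.0
```

play_rows(steps=[[[-0.012,-0.013,0.002,0,0,0.126,0.087],[-0.012,-0.013,0.001,0,0,0.126,0.087],[-0.014,-0.01,0.002,0,0,0.125,0.087],[-0.016,-0.009,0.001,0,0,0.126,0.087],[-0.016,-0.006,0.002,0,0,0.126,0.087],[-0.017,-0.005,0.001,0,0,0.126,0.087],[-0.017,-0.002,0.002,0,0,0.125,0.087],[-0.018,-0.001,0.001,0,0,0.126,0.087],[0,0,0,0,0,0,0.087]]])

```text
time_s: 7.35
tool_pos: [0.4951, 0.1434, 0.1186]
tool_rot: [179.9, 0.0, 95.1]
force: [-0.1, -0.9, -0.4]
grip_width: 0.0868
grasp_force: 0.0
```

Run:
```python
from h import *
o=get_obs();print(o['tool_pos'],o['tool_rot'],o['time_s'],o['grip_width'])
C={n:cam(n) for n in ('top','side')}
near={'top':(196,207),'side':(261,258)}
for names in (['top'],['side'],['top','side']):
    p,f=fit([(hullmask(C[n][0],*BLU,near[n]),*C[n][1:]) for n in names],(.444,.41,2.1)); print(names,np.round(p[:2],4),np.round(np.degrees(p[2]),2),round(f,4))
plan([.495,.1466,.034],95.4,5,.087)
a=cv2.resize(C['top'][0][160:260,140:260,::-1],None,fx=4,fy=4,interpolation=cv2.INTER_CUBIC)
q=proj(model(p),*C['top'][1:])
for z in (q[:36],q[72:]): cv2.polylines(a,[(((z+.5)-[140,160])*4).astype(int)],True,(0,255,0),1)
b=cv2.resize(C['side'][0][110:310,180:310,::-1],None,fx=2,fy=2,interpolation=cv2.INTER_CUBIC)
cv2.imwrite('pics/s3.png',np.hstack([a,b]))
```

```text
[0.4951282  0.14344612 0.1185722 ] [1.79925941e+02 1.54264851e-02 9.51262412e+01] 7.35 0.08678318974722135
['top'] [0.4434 0.4104] 120.61 0.0358
['side'] [0.4451 0.4076] 119.61 0.081
['top', 'side'] [0.4436 0.4103] 120.41 0.1272
[[-0.0,0.0,0.017,0,0,0.0,0.087],[-0.0,0.0,0.017,0,0,0.001,0.087],[-0.0,0.0,0.017,0,0,0.0,0.087],[-0.0,0.0,0.017,0,0,0.001,0.087],[-0.0,0.0,0.016,0,0,0.0,0.087]]
end [0.4945 0.1468 0.0344] 95.42
```

View pics/s3.png

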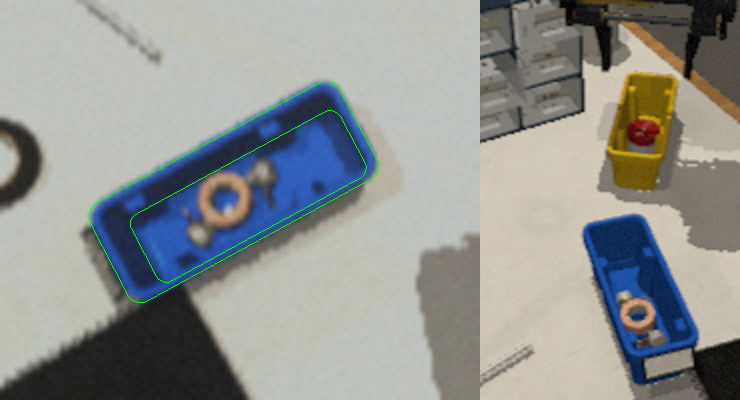

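play_rows(steps=[[[0,0,0.02,0,0,0,0.087],[0,0,0.02,0,0,0,0.087],[0,0,0.02,0,0,0,0.087],[0,0,0.015,0,0,0,0.087],[0,0,0.01,0,0,0,0.087],[0,0,0,0,0,0,0.087],[0,0,0,0,0,0,0.06],[0,0,0,0,0,0,0.06],[0,0,0,0,0,0,0.06],[0,0,0,0,0,0,0.06]]], force=30)

```text
time_s: 8.45
tool_pos: [0.4952, 0.1464, 0.0335]
tool_rot: [179.9, -0.0, 95.4]
force: [0.5, -0.5, 2.8]
grip_width: 0.0675
grasp_force: 30.0
```

Run:
```python
from h import *
plan([.4436,.4105,.135],120.5,12,.06,[.4952,.1464,.1345,95.4])
```

```text
[[0.022,-0.002,-0.0,0,0,-0.037,0.06],[0.023,-0.002,-0.0,0,0,-0.036,0.06],[0.022,-0.0,-0.0,0,0,-0.037,0.06],[0.023,0.0,-0.0,0,0,-0.036,0.06],[0.022,0.001,-0.0,0,0,-0.037,0.06],[0.022,0.002,-0.0,0,0,-0.036,0.06],[0.023,0.003,-0.0,0,0,-0.037,0.06],[0.022,0.003,-0.0,0,0,-0.036,0.06],[0.022,0.005,-0.0,0,0,-0.037,0.06],[0.022,0.005,-0.0,0,0,-0.036,0.06],[0.021,0.006,-0.0,0,0,-0.037,0.06],[0.022,0.006,-0.001,0,0,-0.036,0.06]]
end [0.4432 0.4107 0.1355] 120.5
```

play_rows(steps=[[[0,0,-0.005,0,0,0,0.06],[0,0,-0.012,0,0,0,0.06],[0,0,-0.018,0,0,0,0.06],[0,0,-0.02,0,0,0,0.06],[0,0,-0.02,0,0,0,0.06],[0,0,-0.016,0,0,0,0.06],[0,0,-0.01,0,0,0,0.06],[0,0,0,0,0,0,0.06]]])

```text
time_s: 9.25
tool_pos: [0.4953, 0.1464, 0.1354]
tool_rot: [179.8, -0.1, 95.4]
force: [-0.0, -0.4, -2.0]
grip_width: 0.0677
grasp_force: 30.0
```

play_rows(steps=[[[0.012,-0.001,0,0,0,-0.037,0.06],[0.023,-0.002,0,0,0,-0.036,0.06],[0.025,0,0,0,0,-0.037,0.06],[0.026,0,0,0,0,-0.036,0.06],[0.026,0.001,0,0,0,-0.037,0.06],[0.026,0.002,0,0,0,-0.036,0.06],[0.026,0.003,0,0,0,-0.037,0.06],[0.026,0.003,0,0,0,-0.036,0.06],[0.025,0.005,0,0,0,-0.037,0.06],[0.022,0.005,0,0,0,-0.036,0.06],[0.017,0.006,0,0,0,-0.037,0.06],[0.011,0.005,0,0,0,-0.036,0.06]]])

```text
time_s: 10.45
tool_pos: [0.4434, 0.4118, 0.1334]
tool_rot: [-180.0, -0.0, 120.7]
force: [0.4, -0.4, -1.9]
grip_width: 0.0675
grasp_force: 30.0
```

play_rows(steps=[[[0,0,0,0,0,0,0.06],[0,0,0,0,0,0,0.06],[0,0,0,0,0,0,0.06]]])

```text
time_s: 10.75
tool_pos: [0.4448, 0.4082, 0.1336]
tool_rot: [-180.0, 0.1, 120.3]
force: [-0.2, -0.2, -2.4]
grip_width: 0.0676
grasp_force: 30.0
```

Run:
```python
from h import *
o=get_obs();print(o['tool_pos'],o['tool_rot'],o['time_s'],o['grip_width'])
f,K,V=cam('side'); z0=o['tool_pos'][2]-.0335
p=np.array([*o['tool_pos'][:2],np.radians(o['tool_rot'][2]+180)])
b=cv2.resize(f[130:320,180:340,::-1],None,fx=3.1,fy=3.1,interpolation=cv2.INTER_CUBIC)
def dr(p,z,c):
    q=proj(model(p,z),K,V)
    for a in (q[:36],q[72:]): cv2.polylines(b,[(((a+.5)-[180,130])*3.1).astype(int)],True,c,1,cv2.LINE_AA)
dr(p,z0,(0,255,0)); dr([.4436,.4104,np.radians(120.5)],0,(255,0,255))
h=hullmask(f,*YEL,proj([*p[:2],z0+.04],K,V)[0])
r,e=fit([(h,K,V)],p,z0); print('yellow side',r,np.degrees(r[2]),e,'vs tcp',p)
cv2.imwrite('pics/s4.png',b)
```

```text
[0.44480181 0.40816314 0.13355438] [-1.79986811e+02  5.74380690e-02  1.20344031e+02] 10.75 0.06760799226936456
yellow side [0.44278091 0.40749257 5.19661672] 297.74420557194037 0.25018598392400127 vs tcp [0.44480181 0.40816314 5.24199223]
```

View pics/s4.png

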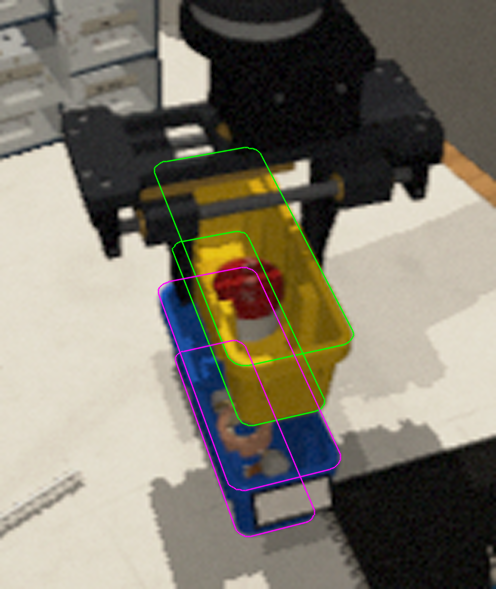

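play_rows(steps=[[[0.002,0,0.01,0,0,0,0.06],[0.001,0,0.012,0,0,0,0.06],[0,0,0.008,0,0,0,0.06],[0,0,0.005,0,0,0,0.06],[0,0,0,0,0,0,0.06],[0,0,0,0,0,0,0.06],[0,0,0,0,0,0,0.06]]])

```text
time_s: 11.5
tool_pos: [0.4427, 0.4127, 0.0991]
tool_rot: [179.9, -0.0, 120.5]
force: [-0.3, 0.4, -1.8]
grip_width: 0.0675
grasp_force: 30.0
```

Run:
```python
from h import *
o=get_obs();print(o['tool_pos'],o['tool_rot'],o['time_s'],o['grip_width'])
f,K,V=cam('side'); z0=o['tool_pos'][2]-.0335
p=np.array([*o['tool_pos'][:2],np.radians(o['tool_rot'][2]+180)])
b=cv2.resize(f[150:310,200:320,::-1],None,fx=3.7,fy=3.7,interpolation=cv2.INTER_CUBIC)
c=b.copy()
def dr(p,z,col):
    q=proj(model(p,z),K,V)
    for a in (q[:36],q[72:]): cv2.polylines(b,[(((a+.5)-[200,150])*3.7).astype(int)],True,col,1,cv2.LINE_AA)
dr(p,z0,(0,255,0)); dr([.4433,.4103,np.radians(120.4)],0,(255,0,255))
cv2.imwrite('pics/s5.png',cv2.resize(np.hstack([c,b]),(800,533)))
```

```text
[0.44270349 0.41268046 0.09906841] [ 1.79945324e+02 -1.48437435e-02  1.20478131e+02] 11.5 0.06749801215757843
```

View pics/s5.png

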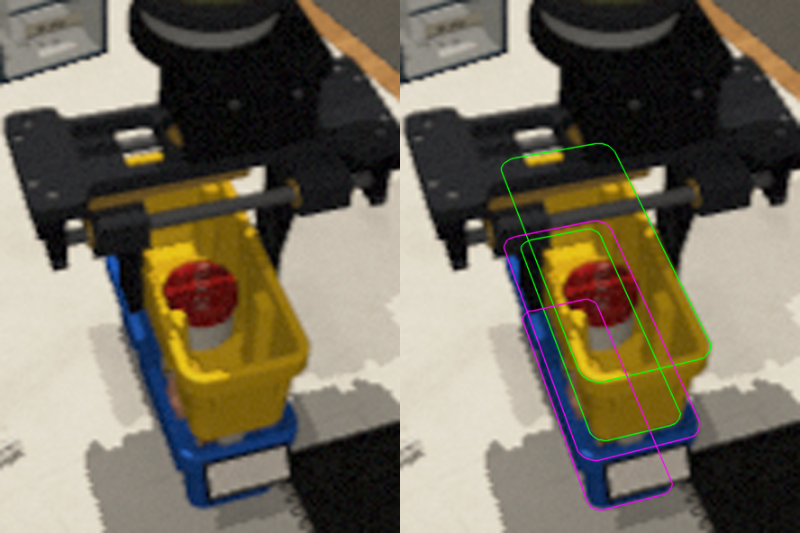

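play_rows(steps=[[[0,0,0,0,0,0,0.06],[0,0,0,0,0,0,0.06]]])

```text
time_s: 11.75
tool_pos: [0.4425, 0.4126, 0.0989]
tool_rot: [180.0, -0.0, 120.5]
force: [0.7, 0.2, -2.6]
grip_width: 0.0678
grasp_force: 30.0
```

play_rows(steps=[[[0,0,0,0,0,0,0.06],[0,0,0,0,0,0,0.06],[0,0,0,0,0,0,0.06],[0,0,0,0,0,0,0.06]]])

```text
time_s: 12.15
tool_pos: [0.4424, 0.4124, 0.0986]
tool_rot: [180.0, -0.0, 120.5]
force: [0.5, 0.6, -3.7]
grip_width: 0.0677
grasp_force: 30.0
```

play_rows(steps=[[[-0.002,0,0.002,0,0,0,0.06],[0,0,0.002,0,0,0,0.06],[0,0,0.002,0,0,0,0.06],[0,0,0.001,0,0,0,0.06],[0,0,0.001,0,0,0,0.06],[0,0,0,0,0,0,0.06],[0,0,0,0,0,0,0.06]]])

```text
time_s: 12.85
tool_pos: [0.4435, 0.4107, 0.0906]
tool_rot: [180.0, -0.0, 120.5]
force: [-0.2, -0.2, -1.9]
grip_width: 0.0677
grasp_force: 30.0
```

play_rows(steps=[[[0,0,0.001,0,0,0,0.06],[0,0,0.001,0,0,0,0.06],[0,0,0.001,0,0,0,0.06],[0,0,0.001,0,0,0,0.06],[0,0,0,0,0,0,0.06],[0,0,0,0,0,0,0.06]]])

```text
time_s: 13.45
tool_pos: [0.4434, 0.4106, 0.0866]
tool_rot: [-180.0, 0.0, 120.5]
force: [-0.1, 1.2, -3.1]
grip_width: 0.0674
grasp_force: 30.0
```

play_rows(steps=[[[0,0,0.001,0,0,0,0.06],[0,0,0,0,0,0,0.06],[0,0,0.001,0,0,0,0.06],[0,0,0,0,0,0,0.06],[0,0,0,0,0,0,0.06]]])

```text
time_s: 13.95
tool_pos: [0.4434, 0.4107, 0.0855]
tool_rot: [180.0, -0.0, 120.5]
force: [-1.1, -1.5, 4.5]
grip_width: 0.0675
grasp_force: 30.0
```

play_rows(steps=[[[0,0,0,0,0,0,0.07],[0,0,0,0,0,0,0.075],[0,0,0,0,0,0,0.087],[0,0,0,0,0,0,0.087],[0,0,0,0,0,0,0.087],[0,0,-0.01,0,0,0,0.087],[0,0,-0.03,0,0,0,0.087],[0,0,-0.04,0,0,0,0.087],[0,0,-0.04,0,0,0,0.087],[0,-0.04,-0.02,0,0,0,0.087],[0,-0.04,0,0,0,0,0.087],[0,-0.04,0,0,0,0,0.087]]])

```text
time_s: 15.15
tool_pos: [0.3394, 0.3496, 0.2263]
tool_rot: [179.8, -0.1, 120.5]
force: [-1.4, 0.8, -0.0]
grip_width: 0.0871
grasp_force: 0.0
```

Run:
```python
from h import *
o=get_obs();print(o['tool_pos'],o['time_s'],o['grip_width'])
f,K,V=cam('side'); t,_,_=cam('top')
b=cv2.resize(f[150:310,190:330,::-1],(466,533),interpolation=cv2.INTER_CUBIC)
def dr(p,z,col):
    q=proj(model(p,z),K,V)
    for a in (q[:36],q[72:]): cv2.polylines(b,[(((a+.5)-[190,150])*3.33).astype(int)],True,col,1,cv2.LINE_AA)
dr([.4434,.4107,np.radians(120.4)],.052,(0,255,0))
a=np.zeros((533,330,3),np.uint8); a[:300]=cv2.resize(t[160:260,145:255,::-1],(330,300),interpolation=cv2.INTER_CUBIC)
cv2.imwrite('pics/s6.png',np.hstack([b,a]))
```

```text
[0.33937799 0.349583   0.22626984] 15.15 0.08706394453165323
```

View pics/s6.png

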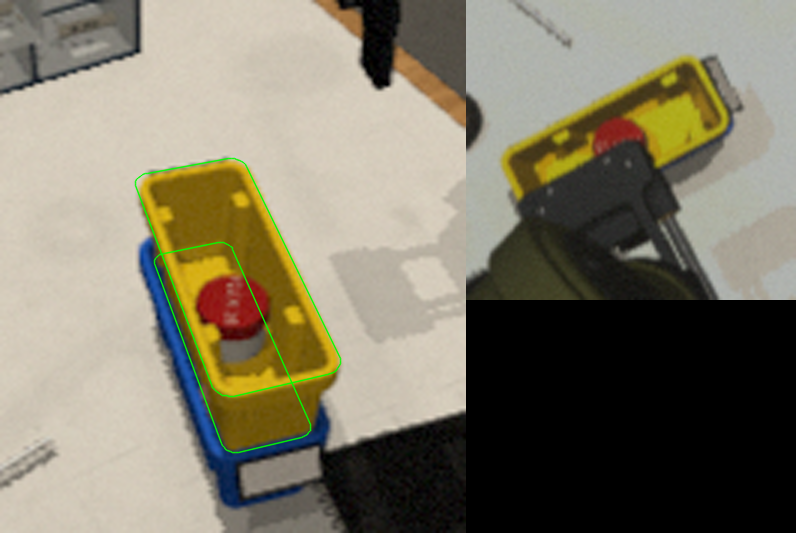

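The picture shows the yellow rim on the predicted stacked outline. The tote is level, the jar is upright in it, the label ends point opposite ways, and the gripper is clear.

```bash
python3 -c "
from cell import sign_off; print(sign_off())"
```

```text
the job is handed in; nothing more can be done
None
```

I put the copper tape in the blue tote with the two potentiometers, then stacked the yellow tote on top, turned half a turn, level on the ledges with its jar upright inside; I handed the job in at about 15 s.

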